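# Start and drive home the quick-thread bolt of a board jig

### The job

Take the spade-headed bolt out of its parking bush and let it down through the keyed mouth of the board jig's boss until its lugs stand on the thread. Turn it gently backward (counter-clockwise from above) until you feel it drop into the thread start, then turn it forward (clockwise) until its collar lies flush on the boss, and let go of it; never turn it forward before it has dropped, never force it, and leave the green plugs where they lie.

Things in the scene. Friction and masses are not known exactly. Their poses are not given: they have to be found in the camera images.
- bolt_head (a point): centre of the spade head of the loose upright steel bolt (0.13 to 0.21 kg, 74 mm tall): a flat plate 44 mm wide along its own x, 12 mm thick along y, 30 mm high along z; pinch it across its thickness from above. The head's top is 15 mm above this point, the collar's upper face 19 mm below it. Half a turn about z gives the same bolt.
- bolt_collar (a point): on the bolt's axis at the underside of its round collar (46 mm across, 4 mm thick), 23 mm below bolt_head; z up the bolt. Below it the round shank, 16 mm across, runs 36 mm down to a chamfered tip; two lugs stick out along +x and -x (34 mm over both, 6 mm wide, 5 mm high), their undersides 28 mm below this point.
- jig_mouth (a point): centre of the mouth in the flat top of the jig's fixed round steel boss (56 mm across, top 42 mm above the bench); z up along the bore. The mouth is a round hole 19 mm across with two bow-tie keyways along its own +x and -x that admit the lugs: yaw of the bolt within 0.1 rad of the jig's, or half a turn from that.
- jig_thread (a point): on the bore axis, 14 mm below the mouth: flat top of the two-start right-hand thread, where the lugs stand first (collar then 14 mm above the mouth). It has two gaps half a turn apart, hidden, 0.6 to 1.5 rad backward (counter-clockwise, +z) from the keyways, with 0.14 rad of play either way for a lug and a hard wall behind.
- jig_thread_start (a point): on the bore axis, 23 mm below the mouth: floor of the gaps. With its head held loosely (1 to 2 mm of play each side) the bolt drops here by its own weight, by 9 mm; collar then 5 mm above the mouth.
- jig_thread_end (a point): on the bore axis, 28 mm below the mouth: where the lugs' undersides are when the bolt is home, collar flush (0 mm) on the mouth. From the middle of the gaps it is turned forward (clockwise) by about 1.5 rad to a hard stop: first 0.3 rad on the level, then 4.5 mm down per rad; vertical play about 1.5 mm. Until the stop it turns freely (under 0.05 N m).
- thread_shoulder: two hard shoulders inside the boss (origin on the bore axis at bench height): they stop the lugs if the bolt is turned forward by about 0.35 rad from the keyways before it has dropped; forced against them it would cross-thread
- jig: the fixed jig: aluminium base plate with the boss and, on its +x side, a circuit board under a strap; origin on the bore axis at bench height, x along the keyways. The base plate reaches 40 mm to -x, 112 mm to +x and 43 mm to either side; nothing on it stands higher than 44 mm
- bolt: the loose bolt as a whole; origin at its pilot tip, 36 mm below bolt_collar
- bush: fixed aluminium parking bush, a tube 58 mm across, 39 mm bore, 38 mm high, in which the bolt hangs upright by its collar at the start; origin at its centre on the bench
- plug_green_1: green plug, 36x16x11 mm, a bystander on the bench; origin under its centre
- plug_green_2: green plug like the first, a bystander
- plug_green_3: green plug like the first, a bystander
Not all that is in view belongs to the job. What is shaped like the bolt but brown or orange is not meant.

How it is judged (in metres and radians):
On the way, in this order (a step that is already met when the one before it is completed fails the run):
1. the bolt is let down through the keyed mouth and stands on the thread, collar about 14 mm above the boss (z of bolt_collar in the frame of jig_mouth between 0.011 and 0.0165 m and horizontal distance between bolt_collar and jig_mouth below 0.006 m), for 0.2 s.
2. turned back, the bolt has dropped into the thread start, collar about 5 mm above the boss (z of bolt_collar in the frame of jig_mouth below 0.007 m and horizontal distance between bolt_collar and jig_mouth below 0.006 m), for 0.1 s.
At the end, for the whole second after the job is handed in: the bolt is screwed home in the jig's boss: its collar lies within 1.2 mm of the boss's top, within 3 mm of its centre, upright within 0.06 rad, at rest and released (z of bolt_collar in the frame of jig_mouth below 0.0012 m and horizontal distance between bolt_collar and jig_mouth below 0.003 m and angle between bolt's own z axis and vertical below 0.06 rad and linear speed of bolt below 0.01 m/s); the robot touches nothing.
It fails at once if the bolt is forced forward against the thread shoulder before it has dropped (over 15 N) (contact force between bolt and thread_shoulder above 15 N).
It fails at once if the bolt is forced in the jig (over 50 N between them) (contact force between bolt and jig above 50 N).
It fails at once if a green plug is pushed away (over 20 mm) (distance of any of plug_green_1, plug_green_2, plug_green_3 from where it was at the start of the episode above 0.02 m).
It also fails if it takes over 72 s, if anything falls off the work surface, if the arm or the gripper's body presses on something with over 40 N, if the wrist force passes 120 N, or if a joint passes its speed limit or range.

### The arm

A 7-joint arm with a two-finger parallel gripper is mounted at the origin on a cart in front of the work surface, level with it; the furniture and walls round the work are solid. World frame = base frame: x ahead of the robot, y to its left, z up, the work surface at z = 0. Lengths are in m, angles in degrees, forces in N, time in s.
With the tool pointing down it reaches from about 0.35 to 0.9 m from the base axis. Payload 8.1 kg.
Tool frame: the origin (TCP) lies between the finger pads; the fingertips stand 22 mm ahead of it and the grasp point (between the pads) lies 3 mm ahead of it; z points along the fingers, y is the line along which they close (so a half turn about z gives the same grasp; the last joint's range is limited). The gripper opens to 85 mm and grips with 20 to 120 N. Pads are 22 mm wide; open, the fingers measure 114 mm over their backs; the gripper's body (76 mm by 85 mm) begins 54 mm behind the grasp point. The pads swing forward as they close: fully open they stand 13 mm farther back than shut.
Start: joints at [58.808, 24.895, 1.432, 90.138, -0.665, 64.973, -4.303], TCP at [0.267, -0.565, 0.253] pointing down, gripper open.
Joint ranges: [-149.89, 149.89], [-25.12, 119.58], [-72.63, 75.52], [4.76, 147.25], [-75.54, 255.54], [6.69, 114.76], [-157.13, 157.13]. Speed limits (degrees/s): [127.2, 127.2, 172.46, 172.46, 180, 180, 180].

### API

Orientations are given as a 3x3 rotation matrix whose columns are the frame's x, y, z axes.
In Python, from plant import env gives the robot as it stands.
- The arm moves only by the tool play_rows, never from a script. Its argument "rows" is a list of rows, each a list of 7 numbers: the turn, a rotation vector about the tool's x, y, z in rad, then the shift along the tool's x, y, z in mm, then the opening, from 0 (shut) to 1 (fully open). In form: [[ax, ay, az, dx, dy, dz, hand], ...]. A call has 1 to 8 rows; each row shifts and turns the commanded pose from where the row before left it, along the tool's axes as they then stand; what a row does not reach is not made up. A row lasts 1/8 s, in which the tool goes at most 62.5 mm and 10.7 degrees, less where a joint would pass 70% of its speed; a pose out of reach is approached as far as the arm can. A call is refused whole if a number of a shift passes 62.5 or a number of a turn 0.188, either way. A call with a gripper value outside its range is refused whole. The fingers move at their own pace and stop on an object; "force" is the grip in N (left out, the last holds). Time passes only in rows, so rows that do not move let the fingers close. It gives the time, the measured TCP pose, the force, the opening and the grip force at its end, in the units of the state.
- env.get_state(): the state, without advancing time (a new reading comes with each control period).
- env.camera(name): name is "side" or "top" or "wrist"; returns the picture (480x640x3 uint8, red, green, blue); there is no depth.
- env.camera_model(name): a dict with "fx", "fy", "cx", "cy" (pixels), "dist_coeffs" ([k1, k2, p1, p2, k3] as OpenCV has them; the pictures are not rectified), "xyz" and "attitude" of the camera in the world. Camera axes: x right, y up, looking along -z (the intrinsics and any distortion apply to the point x, -y, -z); pixel columns grow to the right and rows downward; lengths in m; the calibration is good to about 2 mm. A picture is of the moment at which its call begins: read the wrist's pose just before it. camera_model takes no time and is no camera call; for the wrist camera it gives the pose at the moment of the call.
- env.close_job(): hands the job in; it is judged then, once.
The state is a dict: "t": time; "q": joint angles; "dq": joint speeds; "joint_torque": joint torques, N m; "eef_pos": TCP position; "orientation": TCP orientation; "wrist_force": force on the tool from outside, world axes, zero at the start; "wrist_torque": the same for the moment, N m; "finger_gap": finger opening in m; "grip_force": force on a finger pad.
Only numpy, scipy, OpenCV 4.12 (cv2) and the standard library are available. Lean on these libraries where they do the work, as an engineer would, in place of code of your own. Each camera call takes 0.05 s, during which the arm holds its last target. There are 200 camera calls.

## Working session

There is one attempt and no reset: what is moved stays moved. The work goes in short steps, Python scripts to look and compute and a tool call to move; the robot and the scene stay as the last step left them, time stands still between calls to the robot, and variables do not carry over. Pictures are saved under pics/ and viewed, at most 10 in all, crops included, and the job is handed in when it is done.

Besides the shell and the picture viewer there is one more tool, called after "Call:" as name([rows], argument=value, ...), one row to a line, values as JSON. play_rows: Moves the arm, as the interface text tells. Its arguments: {"type":"object","properties":{"rows":{"type":"array"},"force":{"type":"number"}},"required":["rows"]}

```bash
mkdir -p pics; cat > h.py <<'E'
import numpy as np, cv2
from plant import env
def snap(n,f):
    m=env.camera_model(n); im=env.camera(n); cv2.imwrite('pics/'+f,im[:,:,::-1]); return m,im
def K(m): return np.array([[m['fx'],0,m['cx']],[0,m['fy'],m['cy']],[0,0,1.]]),np.array(m['dist_coeffs'],float)
def R(m): return np.array(m['attitude'],float).reshape(3,3)
def ray(m,u,v):
    k,d=K(m); p=cv2.undistortPoints(np.array([[[u,v]]],float),k,d)[0,0]
    return np.array(m['xyz'],float),R(m)@np.array([p[0],-p[1],-1])
def at(m,u,v,z):
    o,r=ray(m,u,v); return o+r*(z-o[2])/r[2]
def proj(m,P):
    k,d=K(m); c=(np.atleast_2d(P)-np.array(m['xyz']))@R(m); c=c*[1,-1,-1]
    return cv2.projectPoints(c,np.zeros(3),np.zeros(3),k,d)[0][:,0]
E
python3 - <<'E'
from h import *
s=env.get_state(); print(s)
m,a=snap('top','top.png');print(m); m,b=snap('side','side.png');print(m)
m=env.camera_model('wrist');print(m)
E
```

```text
{'t': 0.0, 'q': array([58.80896536, 24.93831361,  1.43011146, 90.1894682 , -0.66463874,
       64.97476842, -4.30159019]), 'dq': array([-0.06306169,  0.04687438,  0.08855853,  0.01980235,  0.04387828,
        0.05284286, -0.06956795]), 'joint_torque': array([-2.22147160e-04, -6.70483232e+01,  1.02489252e+00, -3.16218102e+01,
        1.55280624e-02,  1.25241245e-02, -6.85760739e-06]), 'eef_pos': array([ 0.26697205, -0.56457603,  0.25250314]), 'orientation': array([[ 9.04004380e-01,  4.27522387e-01, -8.30420770e-04],
       [ 4.27523170e-01, -9.04003276e-01,  1.41989912e-03],
       [-1.43664436e-04, -1.63861914e-03, -9.99998647e-01]]), 'wrist_force': array([-0.4340893 ,  0.27708617, -1.32955327]), 'wrist_torque': array([-0.03934377, -0.00371589,  0.02954335]), 'grip_force': 0.0, 'finger_gap': 0.08511328193447305}
{'fx': 471.8182674546383, 'fy': 471.8182674546383, 'cx': 317.0000592310842, 'cy': 237.99246415191038, 'dist_coeffs': array([-0.1088457,  0.       ,  0.       ,  0.       ,  0.       ]), 'xyz': array([ 0.33557664, -0.07780042,  0.90303199]), 'attitude': array([[ 0.02081518,  0
[... 225 characters left out ...]
dist_coeffs': array([0.05132573, 0.        , 0.        , 0.        , 0.        ]), 'xyz': array([ 0.34004425, -0.8829697 ,  0.40838387]), 'attitude': array([[ 0.99319316,  0.04348334, -0.10805811],
       [-0.11640974,  0.40253825, -0.90797122],
       [ 0.00401591,  0.91436981,  0.40486012]])}
{'fx': 386.69009007429685, 'fy': 386.69009007429685, 'cx': 318.0449737124162, 'cy': 232.7134317072606, 'dist_coeffs': array([-0.05117331,  0.        ,  0.        ,  0.        ,  0.        ]), 'xyz': array([ 0.33639148, -0.53149688,  0.37346292]), 'attitude': array([[ 0.42689615,  0.86203558,  0.27322946],
       [-0.90429909,  0.40750525,  0.12721096],
       [-0.00168207, -0.30138703,  0.95350041]])}
```

View pics/top.png

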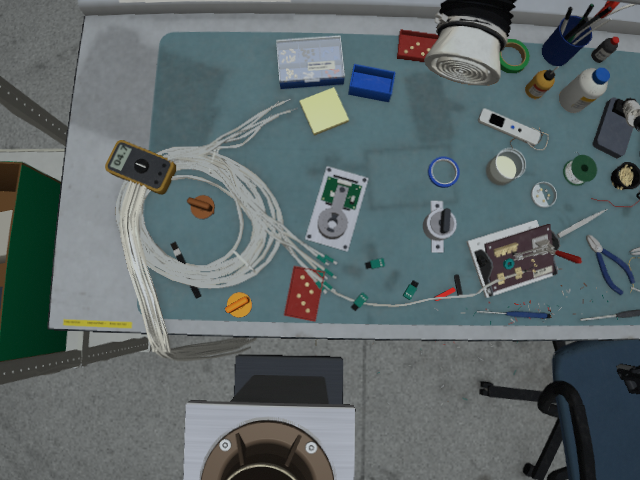

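View pics/side.png

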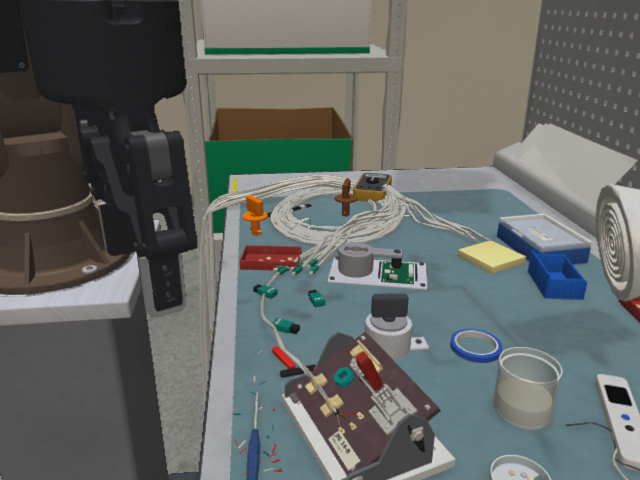

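Top view: the grey spade-headed bolt is in the bush at about (441,222). The lookalikes are brown at (202,207) and orange at (239,305), and both are ruled out by colour. The jig boss is at (333,223) with its board up-image. The green plugs are at (376,264), (411,290) and (360,301). I'll check the choice in one close crop.

```bash
python3 - <<'E'
from h import *
m=env.camera_model('top'); im=cv2.imread('pics/top.png')
a=cv2.resize(im[160:260,295:475],(792,440),interpolation=cv2.INTER_CUBIC)
cv2.imwrite('pics/c1.png',a)
print(at(m,446,219,.068),at(m,438,222,.038),at(m,333,223,.042))
for n,p in dict(a=(376,264),b=(411,290),c=(360,301)).items(): print(n,at(m,*p,.01))
E
```

```text
[ 0.49470428 -0.31393435  0.068     ] [ 0.49431909 -0.3070077   0.038     ] [ 0.48718591 -0.1095019   0.042     ]
a [ 0.41552892 -0.19380129  0.01      ]
b [ 0.36737823 -0.26073731  0.01      ]
c [ 0.34502782 -0.16397302  0.01      ]
```

View pics/c1.png

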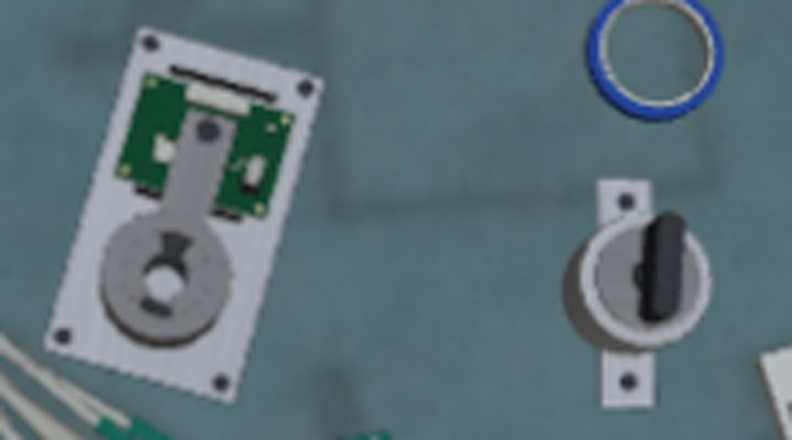

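Call:
play_rows([
  [0,0,0,52,-22,0,1],
  [0,0,0,52,-22,0,1],
  [0,0,0,52,-22,0,1],
  [0,0,0,52,-22,0,1],
  [0,0,0,52,-22,0,1],
  [0,0,0,52,-22,0,1],
  [0,0,0.18,0,0,0,1],
  [0,0,0.18,0,0,0,1],
])

```text
t: 1.1
eef_pos: [0.4932, -0.3113, 0.2528]
orientation: [[0.997, 0.078, -0.001], [0.078, -0.997, 0.001], [-0.001, -0.001, -1.0]]
wrist_force: [-0.8, -0.6, 0.3]
finger_gap: 0.0849
grip_force: 0.0
```

Call:
play_rows([
  [0,0,0.18,0,0,0,1],
  [0,0,0.1,0,0,0,1],
  [0,0,0,0,0,0,1],
  [0,0,0,0,0,0,1],
])

```text
t: 1.6
eef_pos: [0.4927, -0.3122, 0.2531]
orientation: [[0.981, -0.195, -0.0], [-0.195, -0.981, 0.0], [-0.0, -0.0, -1.0]]
wrist_force: [-0.8, -0.6, -0.5]
finger_gap: 0.0856
grip_force: 0.0
```

```bash
python3 - <<'E'
from h import *
s=env.get_state(); print(s['eef_pos'],s['orientation'],s['q'],s['wrist_force'])
m,im=snap('wrist','w1.png'); print(m['xyz'])
print(proj(m,[[.4947,-.3139,.076],[.487,-.1095,.042]]))
E
```

```text
[ 0.49273641 -0.31223003  0.25311705] [[ 9.80867857e-01 -1.94674403e-01 -3.53375583e-04]
 [-1.94674365e-01 -9.80867918e-01  1.37696421e-04]
 [-3.73420741e-04 -6.62688262e-05 -9.99999928e-01]] [ 24.97971048  21.01129314   2.91323718  96.29196728  -1.17181351
  62.74800405 -72.98912463] [-0.79687238 -0.62451917 -0.54668267]
[ 0.56799309 -0.32677871  0.37395448]
[[320.1257709  208.80939155]
 [105.51276552 250.00865106]]
```

View pics/w1.png

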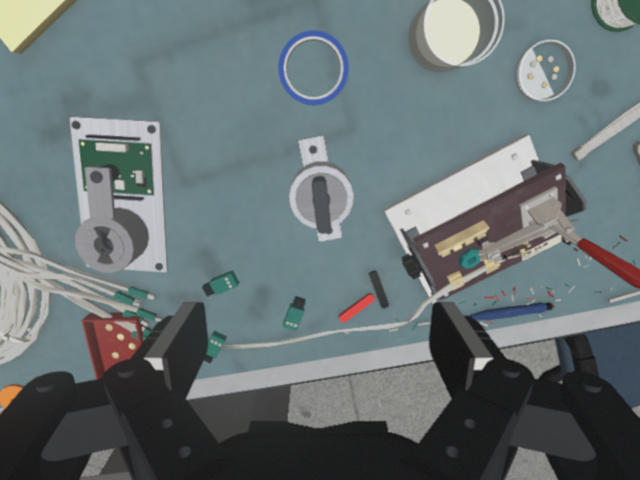

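The wrist view shows the bolt head at about (321,205), the boss mouth at about (104,243), and the green plugs well clear. Next I'll fit the head box to its silhouette.

```bash
cat >> h.py <<'E'
from scipy.optimize import differential_evolution as DE
def box(x,y,yaw,zb,zt,a=.022,b=.006):
    c,s=np.cos(yaw),np.sin(yaw)
    return np.array([[x+c*i*a-s*j*b,y+s*i*a+c*j*b,z] for i in(-1,1) for j in(-1,1) for z in(zb,zt)])
def fit(m,im,x0,y0,zb=.046,zt=.076,th=85,ylim=(-1.57,1.57)):
    p=proj(m,[[x0,y0,(zb+zt)/2]])[0]; r=60
    u0,v0=int(p[0])-r,int(p[1])-r; g=im.max(2)[v0:v0+2*r,u0:u0+2*r]
    M=cv2.resize((g<th).astype(np.uint8),None,fx=4,fy=4,interpolation=cv2.INTER_NEAREST)
    n,l,st,ce=cv2.connectedComponentsWithStats(M); k=min((i for i in range(1,n) if st[i,4]>3000),key=lambda i:np.hypot(*(ce[i]-4*r))); M=(l==k).astype(np.uint8)
    def f(q):
        P=(proj(m,box(*q,zb,zt))-[u0,v0]+.5)*4
        S=np.zeros_like(M); cv2.fillConvexPoly(S,cv2.convexHull(P.astype(np.float32)).round().astype(int),1)
        return 1-(S&M).sum()/max(1,(S|M).sum())
    return DE(f,[(x0-.02,x0+.02),(y0-.02,y0+.02),ylim],seed=1,maxiter=80,tol=1e-6,polish=False),M
E
python3 - <<'E'
from h import *
for n,f in(('wrist','w1.png'),('top','top.png')):
    m=env.camera_model(n); im=cv2.imread('pics/'+f)
    r,M=fit(m,im,.4945,-.310); print(n,r.x,np.degrees(r.x[2]),r.fun,M.sum()/16)
m=env.camera_model('wrist'); print(at(m,104,243,.042),at(m,321,197,.038))
E
```

```text
Traceback (most recent call last):
  File "h.py", line 23, in fit
    n,l,st,ce=cv2.connectedComponentsWithStats(M); k=min((i for i in range(1,n) if st[i,4]>3000),key=lambda i:np.hypot(*(ce[i]-4*r))); M=(l==k).astype(np.uint8)
                                                     ~~~^^^^^^^^^^^^^^^^^^^^^^^^^^^^^^^^^^^^^^^^^^^^^^^^^^^^^^^^^^^^^^^^^^^^^^^^^^^^^
ValueError: min() iterable argument is empty
```

```bash
python3 - <<'E'
from h import *
im=cv2.imread('pics/w1.png'); print(im[178:240:4,300:345:3].max(2))
im=cv2.imread('pics/top.png'); print(im[205:238:3,432:460:2].max(2))
E
```

```text
[[206 201 148 147 130  69  66  66  84 150 151 150 146 194 200]
 [184 147 152 151  96  80  88  86  78 145 150 150 150 147 178]
 [147 150 150 151  93  89  89  90  87 128 150 150 149 150 149]
 [149 150 150 150 100  89  90  88  90 120 149 151 151 149 149]
 [148 148 148 148 121  89  90  89  91  86 147 150 149 148 149]
 [147 148 149 147 122  88  89  90  89  81 123 150 151 151 151]
 [148 149 148 150 129  87  90  90  89  84 131 151 150 151 152]
 [149 148 151 151 149  84  89  88  90  88 151 155 154 156 154]
 [151 153 153 153 154  94  91  90  89  86 148 152 152 152 153]
 [177 147 149 149 150 100  90  89  89  87 125 149 150 153 191]
 [197 190 160 153 153 121  90  90  89  87 122 152 158 191 198]
 [149 198 203 197 179 141  86  89  90  87 124 200 200 188 148]
 [141 140 146 177 198 192  87  88  88  89 106 202 206 186 137]
 [142 142 141 142 142 144 102  86  87  87  83 183 209 194 139]
 [140 141 140 141 142 139 198 187 192 170 184 205 206 203 141]
 [141 141 142 141 139 140 169 201 209 201 201 195 171 159 138]]
[[179 171  62  76 184 160 106 108 108 109 108 109 110 112]
 [179 184 157 181 167 167 103  67  86 112 111 112 114 114]
 [145 182 179 162 143  40  36  61  60  78 113 114 114 115]
 [177 140 127 127 107  23  43  61  60 114 169 116 114 114]
 [124 126 126 127 102  22  48  60  61  97 142 162 118 116]
 [125 125 126 112  41  21  50  60  60 113 126 177 131 117]
 [127 126 126 102  45  20  53  61  61 113 125 160 152 117]
 [130 131 131 131  68  21  55  60  59 118 129 170 138 116]
 [116 126 127 126  57  22  57  60  59 123 135 176 120 113]
 [179 142 124 131  85  23  25  69 126 155 176 113 115 113]
 [ 88 159 178 172 159 148 162 177 177 152 120 114 114 115]]
```

```bash
python3 - <<'E'
from h import *
for n,f,t in(('wrist','w1.png',115),('top','top.png',90)):
    m=env.camera_model(n); im=cv2.imread('pics/'+f)
    r,M=fit(m,im,.4945,-.310,th=t); print(n,r.x,np.degrees(r.x[2]),r.fun,M.sum()/16)
m=env.camera_model('wrist'); print(at(m,104,243,.042),at(m,321,197,.038))
E
```

```text
wrist [ 0.49470882 -0.31499772 -0.08045127] -4.60951797909359 0.122834116856951 833.0
top [ 0.49363036 -0.31292471 -0.16503499] -9.455808509361717 0.1832624748265831 232.0
[ 0.49391975 -0.11060902  0.042     ] [ 0.49578425 -0.3151634   0.038     ]
```

Call:
play_rows([
  [0,0,-0.1,2,2,40,1],
  [0,0,0,0,0,40,1],
  [0,0,0,0,0,0,1],
  [0,0,0,0,0,0,1],
])

```text
t: 2.15
eef_pos: [0.495, -0.3151, 0.1747]
orientation: [[0.995, -0.098, 0.001], [-0.098, -0.995, -0.001], [0.001, 0.001, -1.0]]
wrist_force: [0.3, -0.3, -0.5]
finger_gap: 0.0852
grip_force: 0.0
```

```bash
python3 - <<'E'
from h import *
s=env.get_state(); print(s['eef_pos'],s['orientation'],s['q'],s['wrist_force'])
m,im=snap('wrist','w2.png'); m['att']=0
for t in(105,115,125):
    r,M=fit(m,im,.4947,-.314,th=t); print(r.x,np.degrees(r.x[2]),r.fun,M.sum()/16)
cv2.imwrite('pics/w2c.png',im[60:360,120:520,::-1])
E
```

```text
[ 0.49500575 -0.31510411  0.17465297] [[ 9.95193632e-01 -9.79193070e-02  1.20192104e-03]
 [-9.79185705e-02 -9.95194213e-01 -6.57188833e-04]
 [ 1.26049633e-03  5.36339752e-04 -9.99999062e-01]] [ 26.24222232  25.63029759   1.41889312 101.23581517  -0.765835
  53.06472181 -67.63842022] [ 0.29557741 -0.32548146 -0.50630658]
[ 0.4943507  -0.31474225 -0.09389226] -5.379630096422027 0.14437842426113123 1398.0
[ 0.49425759 -0.31466246 -0.08208435] -4.703086767666909 0.1325319712738584 1431.0
[ 0.4947712  -0.31481433 -0.08913454] -5.107033154309792 0.10705614567526556 1499.0
```

View pics/w2c.png

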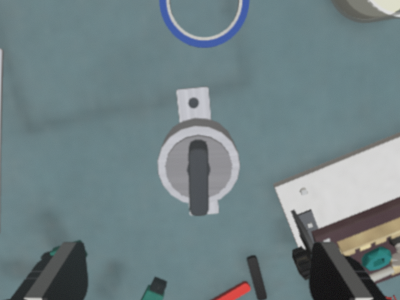

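Call:
play_rows([
  [0,0,0,0,0,40,1],
  [0,0,0,0,0,40,1],
  [0,0,0,0,0,26,1],
  [0,0,0,0,0,0,1],
  [0,0,0,0,0,0,0.5],
  [0,0,0,0,0,0,0],
  [0,0,0,0,0,0,0],
  [0,0,0,0,0,0,0],
], force=40)

```text
t: 3.2
eef_pos: [0.4947, -0.3148, 0.0679]
orientation: [[0.995, -0.098, 0.001], [-0.098, -0.995, -0.0], [0.001, 0.0, -1.0]]
wrist_force: [-1.4, 1.7, 8.5]
finger_gap: 0.0122
grip_force: 31.9
```

Call:
play_rows([
  [0,0,0,0,0,0,0],
  [0,0,0,0,0,0,0],
  [0,0,0,0,0,0,0],
])

```text
t: 3.58
eef_pos: [0.4947, -0.3151, 0.0681]
orientation: [[0.995, -0.098, 0.001], [-0.098, -0.995, -0.001], [0.001, 0.001, -1.0]]
wrist_force: [-0.9, 0.4, 7.5]
finger_gap: 0.0113
grip_force: 71.8
```

Call:
play_rows([
  [0,0,0,0,0,-20,0],
  [0,0,0,0,0,-45,0],
  [0,0,0,0,0,-45,0],
  [0,0,0,-18,-47,0,0],
  [0,0,0,-18,-47,0,0],
  [0,0,0,-18,-47,0,0],
  [0,0,0,-18,-47,0,0],
  [0,0,0,0,0,0,0],
])

```text
t: 4.58
eef_pos: [0.44, -0.1167, 0.1773]
orientation: [[0.996, -0.092, -0.001], [-0.092, -0.996, 0.001], [-0.001, -0.001, -1.0]]
wrist_force: [0.0, -1.2, -1.6]
finger_gap: 0.0113
grip_force: 80.5
```

Call:
play_rows([
  [0,0,0,0,0,0,0],
  [0,0,0,0,0,0,0],
])

```text
t: 4.82
eef_pos: [0.4414, -0.1217, 0.1773]
orientation: [[0.995, -0.1, 0.0], [-0.1, -0.995, -0.0], [0.0, 0.0, -1.0]]
wrist_force: [-0.6, -0.3, -2.4]
finger_gap: 0.0117
grip_force: 80.5
```

```bash
python3 - <<'E'
from h import *
s=env.get_state(); print(s['eef_pos'],s['orientation'],s['q'],s['wrist_force'],s['finger_gap'])
m,im=snap('wrist','w3.png'); print(proj(m,[[.493,-.1105,.042]]),proj(m,[s['eef_pos']]))
import pickle; pickle.dump((m,s),open('w3.pkl','wb'))
E
```

```text
[ 0.4414148  -0.12166425  0.17729324] [[ 9.94995915e-01 -9.99155182e-02  1.35110101e-04]
 [-9.99154520e-02 -9.94995838e-01 -4.29963139e-04]
 [ 1.77393978e-04  4.14311980e-04 -9.99999898e-01]] [ 10.54340277  14.71479741  -2.22125913 118.01428046   0.79953488
  47.27302459 -87.88177219] [-0.57077261 -0.29095071 -2.43669747] 0.011666210987411264
[[293.69285229 153.22196098]] [[319.28050112 334.78987852]]
```

View pics/w3.png

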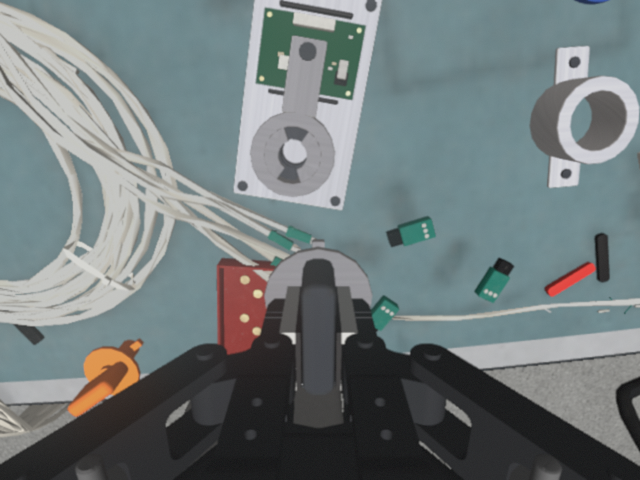

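The wrist view shows the mouth at (293,153) with dark keyways up and down from it. The bolt is held with its collar at about (318,285). Next I'll measure the mouth region and the bolt in the hand.

```bash
python3 - <<'E'
from h import *
import pickle; m,s=pickle.load(open('w3.pkl','rb'))
im=cv2.imread('pics/w3.png'); g=im.max(2)
print(g[115:196:4,255:334:4])
print('bolt'); print(g[236:300:4,264:372:5])
a=cv2.resize(im[230:330,240:400],(800,500),interpolation=cv2.INTER_CUBIC); b=cv2.resize(im[100:205,240:345],(500,500),interpolation=cv2.INTER_CUBIC)
cv2.imwrite('pics/c3.png',cv2.resize(np.hstack([a,b]),(800,308)))
E
```

```text
[[210 211 214 214 213 159 154 159 159 158 159 159 159 156 161 169 207 211
  209 210]
 [211 211 215 189 162 161 158 158 157 158 158 160 159 159 159 124 203 211
  208 210]
 [211 210 163 163 163 162 162 162 163 162 162 159 159 157 157 157 137 196
  208 211]
 [212 174 161 160 162 163 161 151 102 102 102 126 157 162 161 161 159 151
  207 210]
 [206 161 160 160 160 158 159 157  97  98  99  96  96 116 161 162 161 161
  161 211]
 [159 160 159 158 144 162 157 158  98  97  99  96  96 157 151 159 161 162
  158 203]
 [159 161 163 162 158 157 157 158 129 177 143  99 133 161 160 158 160 159
  160 155]
 [164 163 163 156 158 160 160 144 212 208 206 209 160 159 159 159 149 157
  159 153]
 [160 159 161 162 161 161 150 159 211 209 207 208 199 159 158 158 156 159
  160 156]
 [162 162 159 156 155 157 105 168 210 208 208 209 209 161 161 161 159 160
  160 159]
 [163 162 154 157 158 158  94 112 209 208 208 208 208 165 159 159 157 160
  160 160]
 [162 161 158 160 159 158 104  88 174 208 209 208 186 153 158 159 160 159
  158 159]
 [163 161 160 157 159 158 149  92  90  96 131 106 103 162 160 159 147 160
  160 
[... 1479 characters left out ...]
2  59  61  60 136 153 153 155
  155 137 136 137]
 [185 181 144 156 154 154 153 154  59  59  60  59  59  59 125 156 157 156
  157 156 113 140]
 [191 139 156 154 156 156 155 157  58  58  59  58  58  57 110 155 156 156
  156 155 154 143]
 [151 150 153 154 153 154 153 154  57  59  58  59  59  57  91 155 155 154
  156 156 155 135]
 [149 153 151 152 153 153 152 152  58  61  65  64  63  56  71 155 154 155
  155 154 155 135]
 [147 151 151 150 152  92  91  78  67  76  80  80  79  72  56  90  89 110
  156 155 155 149]
 [138 153 152 152 152  92  92  71  77  82  86  85  87  81  66  89  91  96
  155 154 155 155]
 [147 150 150 151 147  92  91  62  83  84  85  85  86  83  72  88  89  89
  154 155 153 153]]
```

View pics/c3.png

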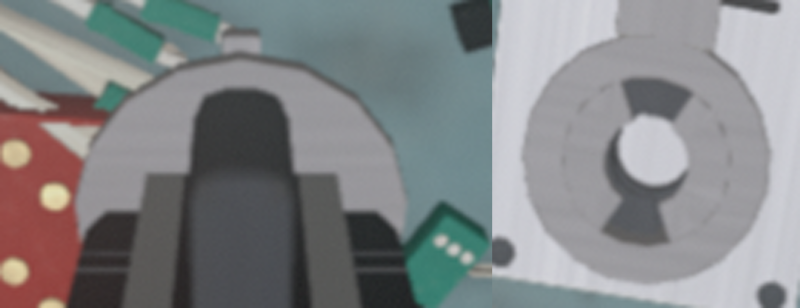

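```bash
python3 - <<'E'
from h import *
from scipy.optimize import least_squares as LS
import pickle; m,s=pickle.load(open('w3.pkl','rb'))
im=cv2.imread('pics/w3.png'); g=im.max(2).astype(int)
vv,uu=np.mgrid[:480,:640]; near=np.hypot(uu-293,vv-155)<30
M=near&((g<128)|((g>180)&(np.hypot(uu-293,vv-153)<17)))
M=cv2.morphologyEx(M.astype(np.uint8),cv2.MORPH_CLOSE,np.ones((3,3)))
n,l,st,ce=cv2.connectedComponentsWithStats(M); k=1+np.argmax(st[1:,4]); M=l==k
P=np.array([at(m,u,v,.042)[:2] for v,u in np.argwhere(M)]); 
c=P.mean(0); d=P-c; r=np.hypot(*d.T); print('mouth',c,'area mm2',st[k,4],'rmax',r.max()*1e3)
o=d[r>.011]; A=o.T@o; w,V=np.linalg.eigh(A); e=V[:,1]*np.sign(V[0,1]); print('yaw',np.degrees(np.arctan2(e[1],e[0])), 'tips',(o@e).min(),(o@e).max())
# boss circle
def edge(ang):
    pr=None
    for q in np.arange(.024,.033,.0002):
        u,v=proj(m,[[c[0]+q*np.cos(ang),c[1]+q*np.sin(ang),.042]])[0]
        val=cv2.getRectSubPix(im.max(2),(1,1),(float(u),float(v)))[0,0]
        if val>182: return [c[0]+q*np.cos(ang),c[1]+q*np.sin(ang)]
E=np.array([x for x in map(edge,np.radians(np.r_[40:330:5])-.1) if x])
f=LS(lambda p:np.hypot(*(E-p[:2]).T)-p[2],[*c,.028],loss='soft_l1',f_scale=5e-4); print('boss',f.x,len(E))
X=np.array([(240,58),(155,85),(100,140),(78,195),(330,88),(385,140),(405,195)])/3.077+[240,230]
z=s['eef_pos'][2]-.026
C=np.array([at(m,*x,z)[:2] for x in X]); f=LS(lambda p:np.hypot(*(C-p[:2]).T)-.023,[*C.mean(0)]); print('collar',f.x,'tcp',s['eef_pos'][:2],f.fun)
R_=s['orientation']; print('collar rel tcp in tool', R_[:2,:2].T@(f.x-s['eef_pos'][:2]))
E
```

```text
mouth [ 0.49213062 -0.10928153] area mm2 1192 rmax 18.871954849569796
yaw -15.482915039764523 tips -0.018802764784157783 0.018199382003990305
boss [ 0.49212184 -0.10949458  0.02787445] 58
collar [ 0.44108345 -0.12139954] tcp [ 0.4414148  -0.12166425] [ 7.45099809e-04  5.41341956e-06 -4.90125143e-04 -3.36441388e-04
 -2.47290906e-04 -2.95282928e-04 -3.63933811e-04]
collar rel tcp in tool [-0.00035614 -0.00023028]
```

Call:
play_rows([
  [0,0,0,25,-8,0,0],
  [0,0,0,24.5,-9,0,0],
  [0,0,0.17,0,0,0,0],
  [0,0,0,0,0,30,0],
  [0,0,0,0,0,30,0],
  [0,0,0,0,0,0,0],
  [0,0,0,0,0,0,0],
  [0,0,0,0,0,0,0],
])

```text
t: 5.88
eef_pos: [0.493, -0.1088, 0.1185]
orientation: [[0.964, -0.265, 0.002], [-0.265, -0.964, -0.0], [0.002, -0.0, -1.0]]
wrist_force: [-0.9, -0.2, -1.7]
finger_gap: 0.0114
grip_force: 80.6
```

```bash
cat > st.py <<'E'
from h import *
s=env.get_state(); R_=s['orientation']; p=s['eef_pos']
print('t',s['t'],'pos',p.round(4),'yaw',np.degrees(np.arctan2(R_[1,0],R_[0,0])).round(2),'F',s['wrist_force'].round(2),'T',s['wrist_torque'].round(3),'gap',s['finger_gap'],s['grip_force'],'q7',s['q'][6],s['q'].round(0))
print('to mouth in tool mm',(R_.T@(np.array([.4924,-.1096,p[2]])-p)*1e3).round(2))
E
python3 st.py
```

```text
t 5.875 pos [ 0.493  -0.1088  0.1185] yaw -15.39 F [-0.87 -0.18 -1.74] T [ 0.029 -0.019 -0.033] gap 0.011373262302516127 80.58510482311249 q7 -99.30915345667985 [  7.  23.  -0. 116.   0.  41. -99.]
to mouth in tool mm [-0.38  0.95 -0.  ]
```

Call:
play_rows([
  [0,0,0,-0.4,0.9,4,0],
  [0,0,0,0,0,6,0],
  [0,0,0,0,0,4,0],
  [0,0,0,0,0,3,0],
  [0,0,0,0,0,3,0],
  [0,0,0,0,0,2,0],
  [0,0,0,0,0,0,0],
])

```text
t: 6.75
eef_pos: [0.4914, -0.1092, 0.0952]
orientation: [[0.964, -0.265, -0.0], [-0.265, -0.964, -0.0], [-0.0, 0.0, -1.0]]
wrist_force: [0.3, -0.9, -1.8]
finger_gap: 0.0114
grip_force: 80.6
```

```bash
python3 st.py
```

```text
t 6.75 pos [ 0.4914 -0.1092  0.0952] yaw -15.37 F [ 0.26 -0.89 -1.79] T [-0.023 -0.032 -0.019] gap 0.011440500765695492 80.58540254831314 q7 -99.28534023027855 [  7.  25.  -1. 117.   0.  38. -99.]
to mouth in tool mm [ 1.04  0.13 -0.  ]
```

Call:
play_rows([
  [0,0,0,0.4,0,3,0],
  [0,0,0,0,0,2.5,0],
  [0,0,0,0,0,1.5,0],
  [0,0,0,0,0,0,0],
  [0,0,0,0,0,0,0],
])

```text
t: 7.38
eef_pos: [0.4919, -0.1093, 0.0883]
orientation: [[0.964, -0.265, 0.0], [-0.265, -0.964, -0.0], [0.0, 0.0, -1.0]]
wrist_force: [0.4, -0.4, -2.8]
finger_gap: 0.0112
grip_force: 80.6
```

```bash
python3 st.py
```

```text
t 7.375 pos [ 0.4919 -0.1093  0.0883] yaw -15.37 F [ 0.41 -0.43 -2.83] T [0.021 0.003 0.014] gap 0.01118659066329664 80.58691620826721 q7 -99.29930066034409 [  7.  26.  -1. 117.   0.  37. -99.]
to mouth in tool mm [0.55 0.12 0.  ]
```

Call:
play_rows([
  [0,0,0,0.3,0,1,0],
  [0,0,0,0,0,0,0],
  [0,0,0,0,0,0,0.175],
  [0,0,0,0,0,0,0.175],
  [0,0,0,0,0,0,0.175],
  [0,0,0,0,0,0,0.175],
  [0,0,0,0,0,0,0.175],
], force=20)

```text
t: 8.25
eef_pos: [0.4923, -0.1094, 0.0874]
orientation: [[0.964, -0.265, 0.0], [-0.265, -0.964, -0.0], [0.0, 0.0, -1.0]]
wrist_force: [-0.3, -1.4, 1.1]
finger_gap: 0.015
grip_force: 0.2
```

```bash
python3 - <<'E'
exec(open('st.py').read())
m,im=snap('side','s2.png'); c=np.array([.4922,-.1094])
u,v=proj(m,[[*c,.05]])[0]; print(u,v,proj(m,[[*c,.042],[*c,.056],[*c,.060],[*c,.047]]))
a=im[int(v)-55:int(v)+45,int(u)-80:int(u)+80,::-1]; cv2.imwrite('pics/s2c.png',cv2.resize(a,(800,500),interpolation=cv2.INTER_CUBIC))
E
```

```text
t 8.25 pos [ 0.4923 -0.1094  0.0874] yaw -15.37 F [-0.32 -1.42  1.12] T [ 0.016 -0.011  0.016] gap 0.015006667172820154 0.1709782937541604 q7 -99.29729681958442 [  7.  26.  -1. 117.   0.  37. -99.]
to mouth in tool mm [0.18 0.14 0.  ]
355.3581898864855 243.7701825970015 [[355.19624611 248.39247754]
 [355.48062729 240.28073395]
 [355.56272421 237.94349676]
 [355.29728708 245.5075802 ]]
```

View pics/s2c.png

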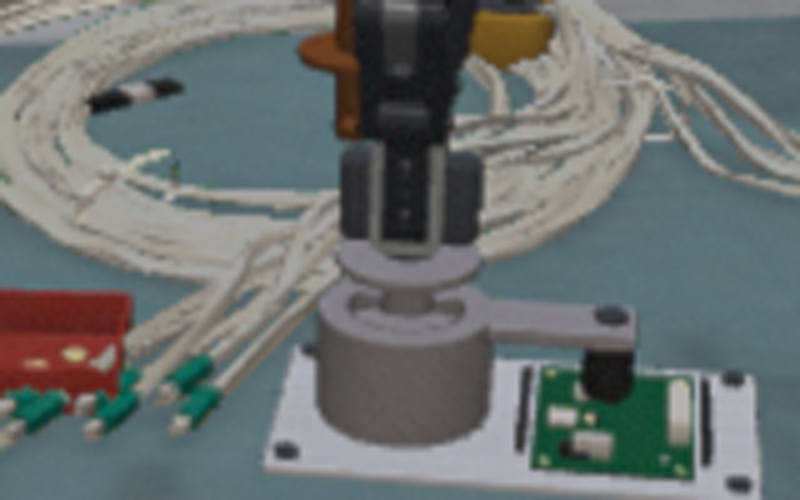

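Side view: the bolt stands in the boss with its collar about 14 mm above, and the fingers are loose. Now I'll turn it back.

Call:
play_rows([
  [0,0,-0.05,0,0,0,0.175],
  [0,0,-0.05,0,0,0,0.175],
  [0,0,-0.05,0,0,0,0.175],
  [0,0,-0.05,0,0,0,0.175],
  [0,0,-0.05,0,0,0,0.175],
  [0,0,-0.05,0,0,0,0.175],
  [0,0,-0.05,0,0,0,0.175],
  [0,0,-0.05,0,0,0,0.175],
])

```text
t: 9.3
eef_pos: [0.4922, -0.1094, 0.0873]
orientation: [[0.991, 0.133, 0.0], [0.133, -0.991, -0.0], [0.0, 0.0, -1.0]]
wrist_force: [0.7, -0.2, 0.3]
finger_gap: 0.0149
grip_force: 0.6
```

```bash
cat > ck.py <<'E'
exec(open('st.py').read())
old=cv2.imread('pics/s2.png').max(2).astype(int); im=env.camera('side'); cv2.imwrite('pics/last.png',im[:,:,::-1]); g=im.max(2).astype(int)
for a,b in((362,367),(343,349)):
    print('old',old[228:258,a:b].mean(1).round().astype(int)); print('new',g[228:258,a:b].mean(1).round().astype(int))
E
python3 ck.py
```

```text
t 9.3 pos [ 0.4922 -0.1094  0.0873] yaw 7.64 F [ 0.65 -0.21  0.28] T [-0.006 -0.01   0.02 ] gap 0.01492636538135072 0.6069597021269146 q7 -80.781777197224 [ 12.  26.  -7. 117.   5.  37. -81.]
to mouth in tool mm [0.18 0.22 0.  ]
old [ 64  63  64  64  64  61  60  58  63 112 129 132 133 133 132 126 100  96
 122 122  95  88  94 117 122 124 132 130 110  92]
new [ 46  45  47  46  48  47  45  54  93 109 121 131 134 133 133 126 100  96
 122 122  95  88  94 117 123 125 133 131 111  93]
old [ 48  51  51  50  48  49  52  68 128 135 135 134 132 124 112 102 106 127
 120 102  94  93 120 127 128 131 125 107  91  88]
new [ 47  47  47  48  47  45  48  56  68 130 137 136 132 124 111 104 110 128
 120 102  95  94 120 129 127 132 124 108  92  88]
```

Call:
play_rows([
  [0,0,-0.05,0,0,0,0.175],
  [0,0,-0.05,0,0,0,0.175],
  [0,0,-0.05,0,0,0,0.175],
  [0,0,-0.05,0,0,0,0.175],
  [0,0,-0.05,0,0,0,0.175],
  [0,0,0,0,0,0,0.175],
])

```text
t: 10.1
eef_pos: [0.4921, -0.1095, 0.0873]
orientation: [[0.928, 0.372, -0.0], [0.372, -0.928, 0.0], [-0.0, -0.0, -1.0]]
wrist_force: [-0.5, 0.8, 1.1]
finger_gap: 0.0149
grip_force: 0.1
```

```bash
sed -i "s/^    print('old'.*); print('new'/    print('new'/" ck.py; python3 ck.py
```

```text
t 10.1 pos [ 0.4921 -0.1095  0.0873] yaw 21.81 F [-0.5   0.78  1.12] T [-0.001 -0.016 -0.008] gap 0.014887950445950844 0.0505780479625173 q7 -69.32222647903863 [ 15.  27. -11. 116.   8.  38. -69.]
to mouth in tool mm [ 0.2   0.22 -0.  ]
new [ 32  31  32  39  37  31  30  51  87  99 105  99 111 131 133 134 132 109
  94 100  91  89  93 118 124 125 133 132 111  94]
new [107 108  96  87 105 109  96  96 118 134 125 126 132 122 120 121 132 135
 120 102  95  94 121 129 129 132 126 108  92  89]
```

Call:
play_rows([
  [0,0,-0.05,0,0,0,0.175],
  [0,0,-0.05,0,0,0,0.175],
  [0,0,-0.05,0,0,0,0.175],
  [0,0,-0.05,0,0,0,0.175],
  [0,0,0,0,0,0,0.175],
])

```text
t: 10.78
eef_pos: [0.4921, -0.1094, 0.0873]
orientation: [[0.836, 0.548, -0.0], [0.548, -0.836, 0.0], [-0.0, -0.0, -1.0]]
wrist_force: [-0.6, 0.3, -0.5]
finger_gap: 0.0147
grip_force: 0.0
```

```bash
python3 ck.py
```

```text
t 10.775 pos [ 0.4921 -0.1094  0.0873] yaw 33.25 F [-0.58  0.25 -0.55] T [ 0.052 -0.016 -0.082] gap 0.014670777995698414 0.017169183665828314 q7 -60.06226884160879 [ 17.  27. -14. 116.  10.  38. -60.]
to mouth in tool mm [ 0.14  0.3  -0.  ]
new [ 31  29  35  33  33  28  30  53  81  73  52  63 112 133 136 134 135 134
 133 133 129 104  90 108 123 126 134 132 111  94]
new [ 74  66  65  59  57  62  62  59  62  66  55  50  51  52  58  74 114 136
 136 126 113 103 110 127 129 133 126 109  93  89]
```

The collar edge fell about 5 px, which is about 9 mm, so the bolt has dropped. Now I'll lower the tool and turn forward.

Call:
play_rows([
  [0,0,0,0,0,5,0.175],
  [0,0,0,0,0,4,0.175],
  [0,0,0.06,0,0,0,0.175],
  [0,0,0.08,0,0,0,0.175],
  [0,0,0.08,0,0,0,0.175],
  [0,0,0.08,0,0,0,0.175],
  [0,0,0.08,0,0,0,0.175],
  [0,0,0.08,0,0,0,0.175],
])

```text
t: 11.82
eef_pos: [0.4918, -0.1093, 0.0778]
orientation: [[0.993, 0.118, -0.001], [0.118, -0.993, 0.0], [-0.001, -0.0, -1.0]]
wrist_force: [0.1, -0.7, -1.2]
finger_gap: 0.0147
grip_force: 2.8
```

```bash
python3 ck.py
```

```text
t 11.825 pos [ 0.4918 -0.1093  0.0778] yaw 6.8 F [ 0.06 -0.65 -1.2 ] T [ 0.041 -0.016  0.007] gap 0.014703938241972525 2.790385111911746 q7 -81.50234031657946 [ 11.  27.  -6. 117.   5.  36. -82.]
to mouth in tool mm [ 0.58  0.36 -0.  ]
new [ 48  49  48  49  51  54  51  50  49  48  53  50  54  74 107 117 131 133
 134 134 122  96  89 114 123 125 133 131 110  93]
new [ 47  46  47  48  46  46  46  46  46  46  45  44  44  52 114 134 136 135
 133 124 107  99 109 126 128 132 125 108  92  89]
```

Call:
play_rows([
  [0,0,0.08,0.3,0,0,0.175],
  [0,0,0.08,0,0,0,0.175],
  [0,0,0.08,0,0,0,0.175],
  [0,0,0.08,0,0,0,0.175],
  [0,0,0.08,0,0,0,0.175],
  [0,0,0.08,0,0,0,0.175],
  [0,0,0.06,0,0,0,0.175],
  [0,0,0,0,0,0,0.175],
])

```text
t: 12.88
eef_pos: [0.4924, -0.1093, 0.0781]
orientation: [[0.914, -0.405, -0.0], [-0.405, -0.914, -0.0], [-0.0, 0.0, -1.0]]
wrist_force: [-0.4, 0.6, -0.4]
finger_gap: 0.0149
grip_force: 0.0
```

```bash
python3 ck.py
```

```text
t 12.875 pos [ 0.4924 -0.1093  0.0781] yaw -23.89 F [-0.45  0.61 -0.43] T [ 0.022 -0.024  0.028] gap 0.014917475684243888 0.008592513331677765 q7 -105.77554179403877 [   5.   27.    2.  118.   -2.   36. -106.]
to mouth in tool mm [0.09 0.3  0.  ]
new [ 65  61  54  52  52  52  52  54  50  49  50  51  49  49  46  46  65 123
 133 134 133 133 120  96  94 120 133 131 111  94]
new [ 59  61  62  62  60  59  59  59  60  60  58  59  63  86 128 135 135 135
 134 130 123 110 104 111 124 132 124 107  92  88]
```

Call:
play_rows([
  [0,0,0.06,0,0,0,0.175],
  [0,0,0.06,0,0,0,0.175],
  [0,0,0.06,0,0,0,0.175],
  [0,0,0.06,0,0,0,0.175],
  [0,0,0,0,0,0,0.175],
])

```text
t: 13.55
eef_pos: [0.4924, -0.1093, 0.0782]
orientation: [[0.792, -0.61, -0.0], [-0.61, -0.792, -0.0], [-0.0, 0.0, -1.0]]
wrist_force: [-0.1, 0.1, -0.7]
finger_gap: 0.0148
grip_force: 0.0
```

```bash
python3 ck.py
```

```text
t 13.55 pos [ 0.4924 -0.1093  0.0782] yaw -37.61 F [-0.14  0.12 -0.71] T [0.047 0.04  0.008] gap 0.014799530169326901 0.004961511451710976 q7 -116.53595785416513 [   2.   27.    6.  118.   -5.   36. -117.]
to mouth in tool mm [0.15 0.23 0.  ]
new [ 70  62  56  50  49  49  49  49  48  48  47  47  48  47  45  44  50 102
 132 134 135 133 120  97  94 117 133 132 111  94]
new [ 42  44  45  49  46  44  45  44  44  43  41  44  60  88 122 135 136 136
 135 136 134 123 106 103 117 132 125 108  92  89]
```

Call:
play_rows([
  [0,0,0.06,0,0,0,0.175],
  [0,0,0.06,0,0,0,0.175],
  [0,0,0.06,0,0,0,0.175],
  [0,0,0.06,0,0,0,0.175],
  [0,0,0,0,0,0,0.175],
])

```text
t: 14.22
eef_pos: [0.4925, -0.1093, 0.0783]
orientation: [[0.625, -0.781, -0.0], [-0.781, -0.625, -0.0], [0.0, 0.0, -1.0]]
wrist_force: [1.0, -0.2, 0.5]
finger_gap: 0.0151
grip_force: 0.0
```

```bash
python3 ck.py
```

```text
t 14.225 pos [ 0.4925 -0.1093  0.0783] yaw -51.35 F [ 0.98 -0.15  0.54] T [-0.036 -0.012 -0.026] gap 0.015075611270585682 0.0 q7 -127.2627370640165 [  -1.   27.   10.  118.   -8.   36. -127.]
to mouth in tool mm [0.16 0.21 0.  ]
new [ 67  69  67  63  54  50  48  48  49  48  48  47  47  46  47  46  45  44
  53 104 132 136 135 125  98  97 125 132 111  93]
new [ 71  75  72  60  50  53  52  52  57  60  47  64 104 112 125 134 136 136
 136 136 134 126 113 104 110 128 126 108  93  90]
```

Call:
play_rows([
  [0,0,0.04,0,0,0,0.175],
  [0,0,0.04,0,0,0,0.175],
  [0,0,0,0,0,0,0.175],
])

```text
t: 14.65
eef_pos: [0.4924, -0.1093, 0.0783]
orientation: [[0.558, -0.83, -0.0], [-0.83, -0.558, -0.0], [0.0, 0.0, -1.0]]
wrist_force: [0.0, -0.8, -0.8]
finger_gap: 0.0149
grip_force: 0.0
```

```bash
python3 ck.py
```

```text
t 14.65 pos [ 0.4924 -0.1093  0.0783] yaw -56.08 F [ 0.01 -0.79 -0.83] T [-0.054 -0.039 -0.045] gap 0.014851693373280635 0.0319794834649656 q7 -130.9434907404177 [  -2.   27.   11.  118.   -9.   36. -131.]
to mouth in tool mm [0.2  0.16 0.  ]
new [ 59  69  70  66  56  49  48  47  46  47  47  47  46  47  46  45  45  43
  49  86 131 136 134 120  97 104 129 132 112  94]
new [ 53  52  57  51  47  50  51  51  54  55  47  72 103 117 125 135 136 137
 136 137 136 130 115 103 110 123 125 108  92  89]
```

Call:
play_rows([
  [0,0,0.04,0,0,0,0.175],
  [0,0,0.04,0,0,0,0.175],
  [0,0,0,0,0,0,0.175],
])

```text
t: 15.08
eef_pos: [0.4925, -0.1093, 0.0783]
orientation: [[0.49, -0.872, -0.0], [-0.872, -0.49, -0.0], [0.0, 0.0, -1.0]]
wrist_force: [-0.4, -0.4, -0.4]
finger_gap: 0.015
grip_force: 0.0
```

```bash
python3 ck.py
```

```text
t 15.075 pos [ 0.4925 -0.1093  0.0783] yaw -60.69 F [-0.4  -0.41 -0.39] T [-0.029  0.001  0.009] gap 0.014970111080184936 0.03793473437326611 q7 -134.51935369327353 [  -3.   27.   12.  118.  -10.   36. -135.]
to mouth in tool mm [0.2 0.2 0. ]
new [ 58  70  70  67  59  49  47  47  46  47  48  47  47  45  46  46  45  43
  47  75 130 136 134 120  97 101 127 133 112  93]
new [ 51  50  56  49  45  50  51  52  54  57  55  83 111 117 125 132 136 136
 136 137 136 130 115 103 110 123 125 108  93  90]
```

Call:
play_rows([
  [0,0,0.03,0,0,0,0.175],
  [0,0,0.03,0,0,0,0.175],
  [0,0,0,0,0,0,0.175],
])

```text
t: 15.5
eef_pos: [0.4925, -0.1093, 0.0783]
orientation: [[0.437, -0.9, 0.0], [-0.9, -0.437, -0.0], [0.0, 0.0, -1.0]]
wrist_force: [0.2, -0.6, 0.3]
finger_gap: 0.0146
grip_force: 0.0
```

```bash
python3 ck.py
```

```text
t 15.5 pos [ 0.4925 -0.1093  0.0783] yaw -64.11 F [ 0.2  -0.59  0.25] T [-0.022 -0.019  0.018] gap 0.014600381047821121 0.01870507652768083 q7 -137.17199697846246 [  -4.   27.   13.  118.  -11.   36. -137.]
to mouth in tool mm [0.2  0.21 0.  ]
new [ 55  68  70  68  59  49  47  46  46  47  46  46  46  46  46  47  46  44
  48  71 130 136 134 122  97  99 127 132 112  94]
new [ 50  51  44  39  38  36  36  44  52  53  55  84 113 126 126 132 136 136
 137 137 136 129 114 104 109 123 126 109  93  90]
```

Call:
play_rows([
  [0,0,0.03,0,0,0,0.175],
  [0,0,0.03,0,0,0,0.175],
  [0,0,0,0,0,0,0.175],
])

```text
t: 15.92
eef_pos: [0.4924, -0.1093, 0.0783]
orientation: [[0.382, -0.924, -0.0], [-0.924, -0.382, -0.0], [0.0, 0.0, -1.0]]
wrist_force: [-0.6, 0.8, -0.2]
finger_gap: 0.0149
grip_force: 0.2
```

```bash
python3 - <<'E'
exec(open('ck.py').read())
m=env.camera_model('side'); c=[.4922,-.1094]
u,v=proj(m,[[*c,.05]])[0]
a=im[int(v)-50:int(v)+30,int(u)-64:int(u)+64,::-1]; cv2.imwrite('pics/s3c.png',cv2.resize(a,(800,500),interpolation=cv2.INTER_CUBIC))
E
```

```text
t 15.925 pos [ 0.4924 -0.1093  0.0783] yaw -67.55 F [-0.61  0.84 -0.25] T [ 0.048  0.11  -0.011] gap 0.014937590164432309 0.18086036683143902 q7 -139.83897644542492 [  -4.   27.   14.  118.  -11.   36. -140.]
to mouth in tool mm [0.22 0.14 0.  ]
new [ 57  69  71  70  60  50  46  47  47  46  47  47  47  46  48  47  47  47
  50  73 123 135 134 121  96 103 129 132 112  93]
new [ 33  36  36  36  35  32  37  41  50  54  59  96 113 126 127 132 136 136
 137 137 135 128 114 104 108 123 125 109  94  89]
```

View pics/s3c.png

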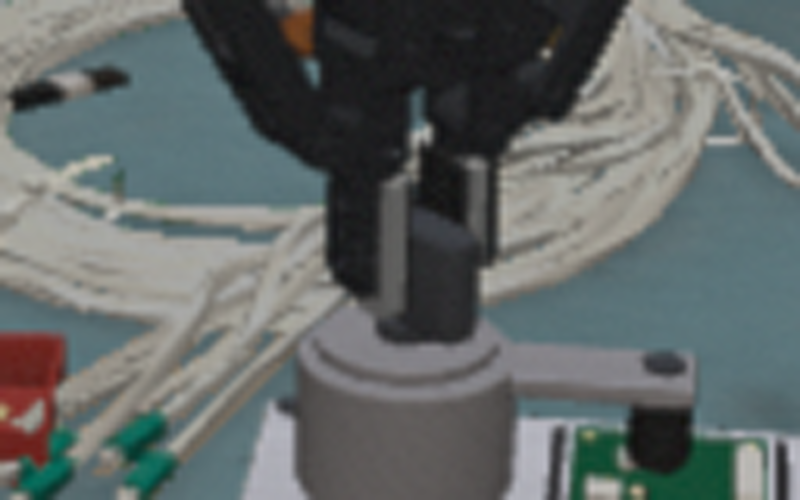

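Side view: the collar looks nearly flush on the boss. Next I'll check its height numerically.

```bash
python3 - <<'E'
from h import *
m=env.camera_model('side'); c=np.array([.4922,-.1094]); a=np.linspace(0,2*np.pi,721)
def band(z,u=364.0):
    P=proj(m,np.c_[c[0]+.023*np.cos(a),c[1]+.023*np.sin(a),np.full(721,z)]); n=P[:,1]>P[:,1].mean()
    o=np.argsort(P[n,0]); return np.interp(u,P[n,0][o],P[n,1][o])-228
for h in (14,9,5,4,3,2,1,0): print(h,(band(.042+h*1e-3)+band(.046+h*1e-3))/2)
def meas(f):
    g=cv2.imread(f).max(2)[228:258,362:367].mean(1); return g
for f in('pics/s2.png','pics/last.png'):
    g=meas(f); i=14+np.argmin(g[14:26+0]) if 's2' in f else 20+np.argmin(g[20:27])
    w=np.clip(125-g[i-2:i+3],0,None); print(f,i,(w*np.arange(i-2,i+3)).sum()/w.sum())
E
```

```text
14 16.41126085540344
9 19.34368048489668
5 21.678479890611
4 22.260647180162167
3 22.84223275666251
2 23.42314855224204
1 24.003431900287026
0 24.58313630126858
pics/s2.png 21 21.106032906764167
pics/last.png 24 24.315217391304348
```

Call:
play_rows([
  [0,0,0.03,0,0,0,0.175],
  [0,0,0.03,0,0,0,0.175],
  [0,0,0,0,0,0,0.175],
])

```text
t: 16.35
eef_pos: [0.4923, -0.1093, 0.0783]
orientation: [[0.326, -0.945, -0.0], [-0.945, -0.326, -0.0], [-0.0, 0.0, -1.0]]
wrist_force: [-1.8, 0.5, 1.5]
finger_gap: 0.0147
grip_force: 2.6
```

```bash
python3 ck.py
```

```text
t 16.35 pos [ 0.4923 -0.1093  0.0783] yaw -70.98 F [-1.78  0.47  1.54] T [-0.025  0.353  0.038] gap 0.01474059627037063 2.552554469439201 q7 -142.49409193548246 [  -5.   27.   15.  118.  -12.   36. -142.]
to mouth in tool mm [ 0.28 -0.03 -0.  ]
new [ 55  69  72  69  60  50  47  48  47  47  47  47  48  49  49  50  50  51
  52  77 123 135 134 120  95 103 129 132 113  94]
new [ 31  35  34  34  34  34  40  38  46  55  62  95 116 126 128 134 137 137
 137 137 136 128 115 105 108 123 126 109  93  90]
```

Call:
play_rows([
  [0,0,0.03,0,0,0,0.175],
  [0,0,0.03,0,0,0,0.175],
  [0,0,0,0,0,0,0.175],
])

```text
t: 16.77
eef_pos: [0.4923, -0.1094, 0.0783]
orientation: [[0.269, -0.963, -0.0], [-0.963, -0.269, -0.0], [0.0, 0.0, -1.0]]
wrist_force: [-3.3, -0.1, 3.4]
finger_gap: 0.0152
grip_force: 9.3
```

```bash
python3 ck.py
```

```text
t 16.775 pos [ 0.4923 -0.1094  0.0783] yaw -74.41 F [-3.25 -0.08  3.38] T [-0.026  0.559  0.257] gap 0.015166778550304632 9.327715910039842 q7 -145.14235397178265 [  -6.   27.   16.  118.  -13.   36. -145.]
to mouth in tool mm [ 0.27 -0.04 -0.  ]
new [ 56  70  71  71  63  52  49  48  46  49  48  50  50  51  50  52  52  56
  60  76 119 135 134 120  95 102 130 132 112  94]
new [ 31  35  34  36  33  34  38  38  49  58  63  95 116 126 127 134 136 136
 138 137 135 127 114 103 109 124 126 108  94  90]
```

Torque is rising, so the bolt is at the hard stop. I'll back off within the play, open and lift.

Call:
play_rows([
  [0,0,-0.1,0,0,0,0.175],
  [0,0,0,0,0,0,0.3],
  [0,0,0,0,0,0,0.7],
  [0,0,0,0,0,0,0.8],
  [0,0,0,0,0,0,0.8],
  [0,0,0,0,0,-30,0.8],
  [0,0,0,0,0,-50,0.8],
  [0,0,0,0,0,0,0.8],
])

```text
t: 17.82
eef_pos: [0.4947, -0.1098, 0.1615]
orientation: [[0.364, -0.932, 0.006], [-0.932, -0.364, -0.0], [0.003, -0.006, -1.0]]
wrist_force: [1.1, -0.2, -0.4]
finger_gap: 0.0682
grip_force: 0.0
```

```bash
python3 - <<'E'
exec(open('ck.py').read())
g=im[228:258,362:367].max(2).mean(1) ; w=np.clip(125-g[22:27],0,None); print('band',(w*np.arange(22,27)).sum()/w.sum())
m=env.camera_model('side'); u,v=proj(m,[[.4922,-.1094,.05]])[0]
a=im[int(v)-50:int(v)+30,int(u)-64:int(u)+64,::-1]; cv2.imwrite('pics/s4c.png',cv2.resize(a,(800,500),interpolation=cv2.INTER_CUBIC))
E
```

```text
t 17.825 pos [ 0.4947 -0.1098  0.1615] yaw -68.68 F [ 1.13 -0.23 -0.35] T [-0.006  0.001  0.032] gap 0.06816258805976454 0.0 q7 -143.59805044297354 [  -7.   20.   18.  114.   -8.   47. -144.]
to mouth in tool mm [-1.01  2.05 -0.01]
new [122 114  83  74  63  51  46  47  47  53  54  55  53  51  48  48  49  50
  53  77 122 134 133 121  97 102 128 132 111  94]
new [ 97  98  87  78  85  92  84  79  94  98  87  98 111 126 128 131 134 136
 136 136 135 128 116 106 104 122 124 108  93  89]
band 24.34285714285714
```

View pics/s4c.png

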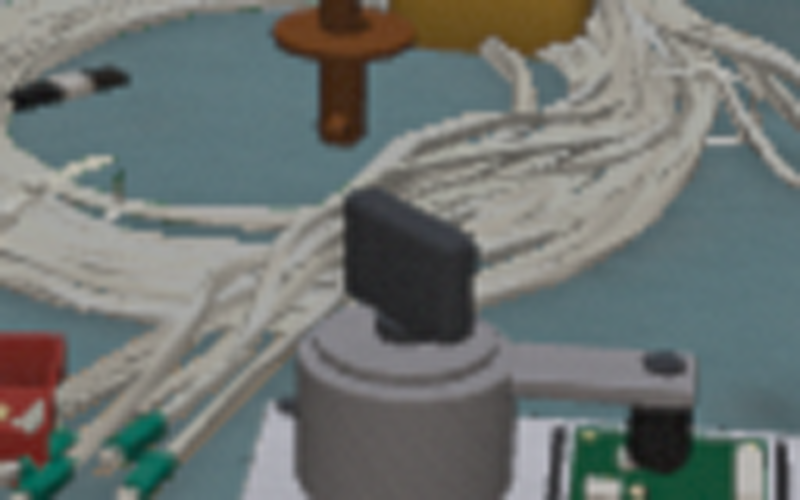

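The head stands released and upright, and the collar looks seated. I'll do one numeric wrist-camera check of its position and yaw.

```bash
python3 - <<'E'
from h import *
m,im=snap('wrist','w5.png')
for zb in(.048,.050,.052):
    r,M=fit(m,im,.4922,-.1094,zb=zb,zt=zb+.03,th=110); print(zb,r.x,np.degrees(r.x[2]),r.fun,M.sum()/16)
# side: boss-relative template: collar top far/near rims along several columns
m=env.camera_model('side'); old=cv2.imread('pics/s2.png').max(2); new=cv2.imread('pics/last.png').max(2)
c=np.array([.4922,-.1094]); a=np.linspace(0,2*np.pi,1441)
def near(z,u):
    P=proj(m,np.c_[c[0]+.023*np.cos(a),c[1]+.023*np.sin(a),np.full(a.size,z)]); n=P[:,1]>P[:,1].mean(); o=np.argsort(P[n,0]); return np.interp(u,P[n,0][o],P[n,1][o])
def prof(g,u,h): # brightness drop across collar top edge found along v
    v0=near(.046+h,u); vs=np.arange(v0-4,v0+4,.1); p=np.array([cv2.getRectSubPix(g,(1,1),(float(u),float(v)))[0,0] for v in vs]).astype(float)
    p=cv2.GaussianBlur(p[:,None],(1,9),0)[:,0]; return vs[np.argmin(np.gradient(p))]-v0
for g,h in((old,.014),(new,0)): 
    e=[prof(g,u,h) for u in range(340,373,2)]; print(h,np.round(e,1),np.median(e),'mm/px',1/.58)
E
```

```text
0.048 [ 0.49080607 -0.10733982 -1.09356433] -62.65662095710848 0.12055590400422544 1698.0
0.05 [ 0.4909404  -0.10781817 -1.09284021] -62.61513165599769 0.13174081426758222 1698.0
0.052 [ 0.49108132 -0.10811651 -1.10356208] -63.22944936015767 0.14457947221598744 1698.0
0.014 [-2.6  3.3 -1.   0.1 -0.1 -0.  -0.2  0.4  0.3  0.6  0.6  3.6  0.3  0.8
  0.8  0.6 -0. ] 0.2999999999997556 mm/px 1.7241379310344829
0 [-1.8  0.1 -0.3 -0.2  0.2 -0.3  0.2  0.2 -0.   0.1  0.4 -0.5  0.1 -0.4
 -0.2  0.7  3.7] 0.09999999999976694 mm/px 1.7241379310344829
```

```bash
python3 -c "
from plant import env
print(env.close_job())"
```

```text
the job is handed in; nothing more can be done
None
```

The bolt is screwed to its hard stop and released; the camera puts the collar flush to about 0.5 mm, and the job is handed in, but no verdict was returned.

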